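# Add a slotted mass to the dynamometer's torque arm

## Robot

A 6-joint arm with a two-finger parallel gripper is mounted at the origin on the work surface. World frame = base frame: x ahead of the robot, y to its left, z up, the work surface at z = 0. Lengths are in m, angles in rad, forces in N, time in s.
With the tool pointing down it reaches from about 0.275 to 0.975 m from the base axis. Payload 8.4 kg.
Tool frame: the origin (TCP) lies midway between the tips of the shut fingers; the grasp point (between the pads) lies robot.hold_point_z behind it (robot.hold_point_z is the distance from the TCP to the grasp point, in m); z points along the fingers, y is the line along which they close (so a half turn about z gives the same grasp; the last joint's range is limited). The gripper opens to 92 mm and grips with 3 to 60 N. Pads are 20 mm wide; open, the fingers measure 128 mm over their backs; the gripper's body (75 mm by 189 mm) begins 69 mm behind the grasp point.
Start: joints at [-1.216, 0.353, 1.633, -0, 1.155, -0.002], TCP at [0.218, -0.586, 0.215] pointing down, gripper open.
Joint ranges: [-2.63, 2.63], [-0.92, 2.1], [0.06, 2.66], [-1.3, 4.44], [0, 2.69], [-3.02, 3.02]. Speed limits (rad/s): [2.22, 2.22, 2.79, 3.14, 3.14, 3.14].

## Interface

Orientations are given as [roll, pitch, yaw] about the fixed x, y, z axes, in that order (R = Rz(yaw) Ry(pitch) Rx(roll)).
In Python, from plant import robot, viewer gives the robot as it stands.
- The arm moves only by the tool servo_tool, never from a script. Its argument "steps" is a list of rows, each a list of 3 entries, a list of its own where there are three numbers: the closure, from 0 (fully open) to 1 (shut), then the shift along the tool's x, y, z in m, then the turn about the tool's z in rad. In form: [[jaw, [dx, dy, dz], twist], ...]. A call has 1 to 10 rows; each row is the pose to reach, as a shift and turn from the pose commanded when the call began, along the tool's axes at that moment; what a row does not reach only later rows make up. A row lasts 1/12 s, in which the tool goes at most 41.7 mm and 7.16 degrees, less where a joint would pass 70% of its speed; a pose out of reach is approached as far as the arm can. A call with a gripper value outside its range is refused whole. The fingers move at their own pace and stop on an object; the grip force is fixed at half the most. Time passes only in rows, so rows that repeat a pose let the fingers close. It gives the time, the measured TCP pose, the force, the opening and the grip force at its end, in the units of the state.
- robot.observe(): the state, without advancing time (a new reading comes with each control period).
- viewer.camera(name): name is "side" or "top" or "wrist"; returns a dict with "pixels" (480x640x3 uint8, blue, green, red), "z_map" (480x640 float32, m along the optical axis (not along the pixel's ray), 0 where there is no reading), "vfov" (degrees; the focal length in pixels is half the picture's height over the tangent of half this angle, whatever the lens; pixels are square), "cx", "cy" (the principal point, pixels), "xyz" and "rotation" of the camera in the world. Camera axes: x right, y down, z forward; pixel columns grow to the right and rows downward; lengths in m; the calibration is good to about 2 mm. The wrist camera is an equidistant fisheye: a pixel r from the principal point sees the ray r / f radians off the axis. A picture is of the moment at which its call begins.
- robot.finish_job(): hands the job in; it is judged then, once.
The state is a dict: "time_s": time; "joint_positions": joint angles; "joint_vel": joint speeds; "tau": joint torques, N m; "tcp_pos": TCP position; "tool_rot": TCP orientation; "wrist_force": force on the tool from outside, world axes, zero at the start; "torque": the same for the moment, N m; "width": opening from 0.0 (shut) to 1.0 (fully open); "grip_force": force on a finger pad.
Only numpy, scipy, OpenCV 4.12 (cv2) and the standard library are available. Lean on these libraries where they do the work, as an engineer would, in place of code of your own. Each camera call takes 0.05 s, during which the arm holds its last target. There are 200 camera calls.

## Task

Put the brass slotted mass on the hanger stem of the torque arm, on top of the steel mass already there: slide it in sideways, slot first along the arm, under the stem's red head, until the stem is in its centre hole, then turn it until its slot points squarely across the arm, to the side away from the steel mass's slot, and leave it lying flat on the steel mass. Where the stem is clamped along the arm is only roughly known, so feel for it gently and do not force it; leave the two spare masses on their rests.

Things in the scene. Friction and masses are not known exactly. Their poses are not given: they have to be found in the camera images.
- new_mass: Brass slotted mass to add: disc 64 mm across, 14 mm thick, 0.2 to 0.45 kg, flat on a round wooden rest (44 mm across; square foot 70 mm wide, 8 mm high), underside 30 mm above the bench. Keyhole cut: centre hole 18 mm across, slot 11 mm wide from it through the rim, flaring over the last 3 mm to 18 mm. Origin: centre of underside; x axis points out of the slot's mouth, z up.
- new_mouth (a point): Middle of the mouth of the brass mass's slot: on its rim, 32 mm from its axis along its x, 7 mm above its underside.
- rig: Torque arm with its blue and orange dynamometer, fixed. Origin: on the bench below the middle of the stem's clamping range; x runs along the arm to the machine, y across it, z up. The arm is a steel bar 26 mm wide, top 64 mm up, from x = -50 mm to the machine, on a 50 mm square post at the origin. On it, clamped together: a plate 50 mm across (top 70 mm up), the steel mass, the stem.
- hanger (a point): On the rig's z axis, 84 mm up: the level of the steel mass's top. Axes as rig. The stem is NOT exactly here: it is centred across the arm (y = 0) but clamped anywhere from x = -18 to +18 mm along it, unmeasured, to be felt or seen; the arm gives only 0.1 mm per N. The steel mass has the brass one's shape and size, lies 70 to 84 mm up and is centred on the stem.
- stem_level (a point): On the rig's z axis, 95 mm up: half-way up the free stem. The stem is 14 mm across with two flats: 14 mm along the arm (x), 8 mm across it (y), so a slot passes only along the arm, and a turned mass is locked on. Free from 84 to 106 mm up; above that (106 to 114 mm) its red head, 24 mm across, bars the way from above. Pushes over 12 N are too much for it.
- machine (a point): Centre of the dynamometer, 225 mm from the rig's origin along x, 88 mm up. The machine fills x = 150 to 300 mm, y = -110 to 150 mm of the rig, up to 175 mm high.
- old_mass (a joint): Direction of the slot of the steel mass already on the stem: rad from the rig's x axis to the slot's mouth, counter-clockwise from above (0: towards the machine; positive: to the rig's +y side; negative: to its -y side). Stiff to turn.
- spare_1: Dark steel spare slotted mass, shape and size as the brass one, on its own wooden rest. Origin: centre of its underside. To be left alone.
- spare_2: Second dark steel spare slotted mass, the same, on its own wooden rest. Origin: centre of its underside. To be left alone.
Things that resemble listed ones, but are neither listed nor needed, are in the scene too. Several things have the shape of the new_mass; the one meant has the colours described above.

How it is judged:
On the way:
1. the brass mass is brought in at the stem, below its head and above the steel mass, its slot along the arm (horizontal distance between new_mass and rig below 0.0215 m and height (world z) of new_mass between 0.081 and 0.094 m and y of new_mouth in the frame of rig between -0.016 and 0.016 m), for 0.1 s.
At the end, for the whole second after the job is handed in: The brass mass lies flat (0.06 rad) and still on the steel one (underside 81.5 to 86.5 mm up), centre within 21.5 mm of the rig's axis, slot mouth at least 25 mm across the arm on the side away from the steel mass's slot (either side if that is within 0.3 rad of the arm) (horizontal distance between new_mass and rig below 0.0215 m and height (world z) of new_mass between 0.0815 and 0.0865 m and angle between new_mass's own z axis and vertical below 0.06 rad and linear speed of new_mass below 0.02 m/s and ((value of joint old_mass above -0.3 rad and y of new_mouth in the frame of rig below -0.025 m) or (value of joint old_mass below 0.3 rad and y of new_mouth in the frame of rig above 0.025 m))); the robot touches nothing.
It fails at once if the brass mass is pushed against the stem or its head with more than 12 N (contact force between new_mass and stem_c1 above 12 N or contact force between new_mass and stem_c2 above 12 N).
It fails at once if the robot itself pushes on the rig with more than 20 N (contact force between any of the fingers, the arm and rig above 20 N).
It fails at once if a spare mass is moved from its rest (more than 25 mm) (distance of any of spare_1, spare_2 from where it was at the start of the episode above 0.025 m).
It also fails if it takes over 58 s, if anything falls off the work surface, if the arm or the gripper's body presses on something with over 40 N, if the wrist force passes 120 N, or if a joint passes its speed limit or range.

## Working session

There is one attempt and no reset: what is moved stays moved. The work goes in short steps, Python scripts to look and compute and a tool call to move; the robot and the scene stay as the last step left them, time stands still between calls to the robot, and variables do not carry over. Pictures are saved under pics/ and viewed, at most 10 in all, crops included, and the job is handed in when it is done.

Besides the shell and the picture viewer there is one more tool, called after "Emit:" by a JSON object that holds its "fn" and its "kwargs", one argument or row to a line. servo_tool: Moves the arm, as the interface text tells. Its arguments: {"type":"object","properties":{"steps":{"type":"array"}},"required":["steps"]}

```bash
mkdir -p pics
cat > h.py <<'E'
import numpy as np,cv2
from plant import robot,viewer
def pts(c):
    h,w=c["z_map"].shape; f=h/2/np.tan(np.radians(c["vfov"])/2)
    v,u=np.mgrid[:h,:w]; z=c["z_map"]
    P=np.stack([(u-c["cx"])/f*z,(v-c["cy"])/f*z,z],-1)
    R=np.array(c["rotation"])
    return P@R.T+np.array(c["xyz"])
E
python3 - <<'E'
from h import *
o=robot.observe();print(o, robot.hold_point_z)
for n in("top","side"):
    c=viewer.camera(n);cv2.imwrite(f"pics/{n}.png",c["pixels"]);np.savez(f"{n}.npz",**c)
    print(n,c["vfov"],c["cx"],c["cy"],c["xyz"],np.array(c["rotation"]).round(3).tolist())
E
```

```text
{'time_s': 0.0, 'joint_positions': array([-1.21636467e+00,  3.53624327e-01,  1.63413097e+00,  2.58818958e-05,
        1.15517870e+00, -2.40768394e-03]), 'joint_vel': array([-0.00039978, -0.00065575,  0.00129145, -0.00196072,  0.00092087,
        0.00150201]), 'tau': array([-2.00965667e-03, -5.93845081e+01, -3.34214544e+01,  6.96107768e-02,
        2.35223566e-02, -1.17080167e-04]), 'tcp_pos': array([ 0.21815567, -0.58516964,  0.21387992]), 'tool_rot': array([-3.14025137e+00, -2.68939080e-05,  3.56828856e-01]), 'wrist_force': array([0.21140384, 0.73340812, 0.38048698]), 'torque': array([ 0.01294587, -0.03872978,  0.03224734]), 'grip_force': 0.0, 'width': 1.0032334981795523} 0.0187
top 51.064085126743294 322.53790414311055 237.89116417228786 [0.39142543 0.06657294 1.18470879] [-3.02, 0.001, -1.592]
side 43.74647789761946 318.3695835449761 238.3518482751497 [0.04751904 0.52632635 0.84896215] [-2.42, 0.001, -2.315]
```

View pics/top.png

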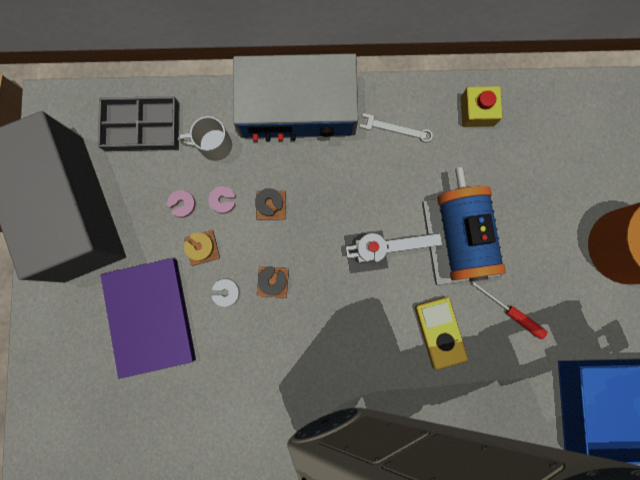

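View pics/side.png

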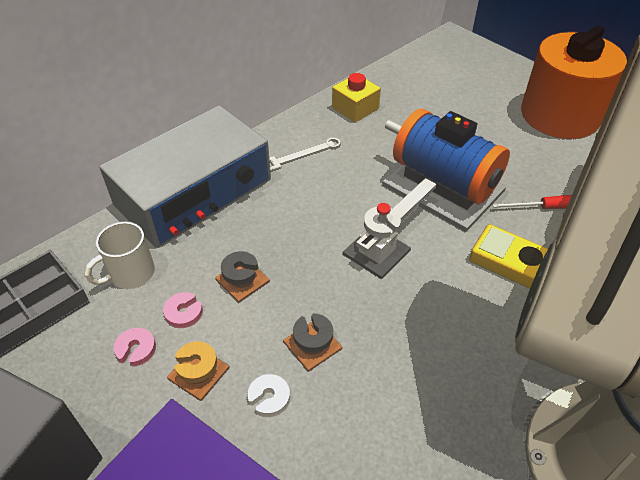

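Top view: the gold disc on a wooden rest is at (200,246). The dark spares on rests are at (269,204) and (272,281), flat pink discs at (181,204) and (222,200), and a white one at (225,292). Only (200,246) is brass-coloured and on a wooden rest. The stem's red head is at (374,247) on the arm, which runs right to the blue and orange machine. Next I'll confirm with a crop and measure.

```bash
sed -i 's/R=np.array(c\["rotation"\])/R=Rot.from_euler("xyz",c["rotation"]).as_matrix()/; 1a from scipy.spatial.transform import Rotation as Rot' h.py
python3 - <<'E'
from h import *
C={n:dict(np.load(n+".npz")) for n in("top","side")}
for n,c in C.items():
    P=pts(c);hsv=cv2.cvtColor(c["pixels"],cv2.COLOR_BGR2HSV).astype(int);H,S,V=hsv[...,0],hsv[...,1],hsv[...,2]
    X=P[...,0];Y=P[...,1];Z=P[...,2]
    b=(H>14)&(H<26)&(S>120)&(Z>.038)&(Z<.052)
    v,u=np.mgrid[:480,:640]
    box=(u>170)&(u<240)&(v>210)&(v<280) if n=="top" else (u>150)&(u<240)&(v>330)&(v<400)
    m=b&box; xy=P[m][:,:2]; (cx,r)=cv2.minEnclosingCircle(xy.astype(np.float32))[:2]
    print(n,"brass n",m.sum(),"z",np.median(Z[m]),"mec",cx,r,"mean",xy.mean(0))
    red=((H<6)|(H>174))&(S>150)&(Z>.09)&(Z<.125)
    red&=(u>350)&(u<400)
    print("red",red.sum(),P[red].mean(0), np.median(Z[red]),cv2.minEnclosingCircle(P[red&(Z>.108)][:,:2].astype(np.float32)))
    st=P[red].mean(0)
    d=np.hypot(X-st[0],Y-st[1])
    m=(Z>.078)&(Z<.09)&(d<.05)
    print("steel",m.sum(),cv2.minEnclosingCircle(P[m][:,:2].astype(np.float32)),P[m].mean(0))
    arm=(Z>.058)&(Z<.068)&(d<.16)&(d>.035)&(S<60)
    q=P[arm][:,:2]; print("arm",arm.sum(),cv2.fitLine(q.astype(np.float32),cv2.DIST_HUBER,0,.01,.01).ravel())
    for nm,z0 in(("b",0),):
        pass
c=C["top"]["pixels"];s=C["side"]["pixels"]
a=cv2.resize(c[210:290,160:240],(400,400),interpolation=2);b=cv2.resize(c[207:287,334:414],(400,400),interpolation=2)
cv2.imwrite("pics/crop.png",np.hstack([a,b]))
E
```

```text
top brass n 508 z 0.04333908893438021 mec (0.5189662575721741, 0.349658727645874) 0.0321878120303154 mean [0.51713435 0.34733468]
red 75 [ 0.50190208 -0.04383112  0.1134461 ] 0.11368865211990364 ((0.5017862319946289, -0.043679166585206985), 0.010350504890084267)
steel 513 ((0.5030609369277954, -0.044051770120859146), 0.03226817399263382) [ 0.50449551 -0.04371807  0.08376797]
arm 729 [ 0.11789834 -0.99302566  0.51113695 -0.11744644]
side brass n 1097 z 0.04277835774316063 mec (0.5174418091773987, 0.3514512777328491) 0.03360971435904503 mean [0.51521063 0.35135724]
red 117 [ 0.50098582 -0.04101229  0.1125018 ] 0.11270164709277175 ((0.5016335844993591, -0.04223981127142906), 0.012230318039655685)
steel 630 ((0.5011919140815735, -0.041746605187654495), 0.03412819653749466) [ 0.49943865 -0.03796027  0.0828556 ]
arm 789 [ 0.11555555 -0.99330103  0.5083823  -0.11147875]
```

View pics/crop.png

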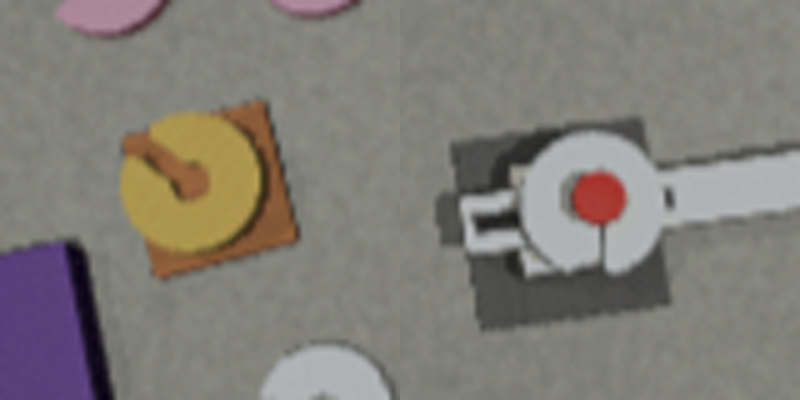

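The crop confirms brass on the wooden rest, with its slot pointing up-left (world yaw about 1.0). The steel mass's slot points down in the image, to the rig's -y side, so the brass slot must end on +y (image up). Next I'll move above the brass mass, turning on the way.

Emit:
{"fn": "servo_tool", "kwargs": {
  "steps": [
    [0,[0.024,-0.031,0],-0.12],
    [0,[0.048,-0.062,0],-0.24],
    [0,[0.073,-0.093,0],-0.36],
    [0,[0.097,-0.124,0],-0.48],
    [0,[0.121,-0.155,0],-0.6],
    [0,[0.146,-0.186,0],-0.72],
    [0,[0.17,-0.217,0],-0.84],
    [0,[0.194,-0.248,0],-0.96],
    [0,[0.219,-0.279,0],-1.08],
    [0,[0.243,-0.309,0],-1.2]
  ]
}}

```text
time_s: 0.93
tcp_pos: [0.3379, -0.2093, 0.2145]
tool_rot: [3.142, -0.0, 1.562]
wrist_force: [0.7, -0.0, -0.5]
width: 1.001
grip_force: 0.0
```

Emit:
{"fn": "servo_tool", "kwargs": {
  "steps": [
    [0,[0.038,0.012,0],-0.12],
    [0,[0.076,0.024,0],-0.24],
    [0,[0.114,0.037,0],-0.36],
    [0,[0.152,0.049,0],-0.48],
    [0,[0.19,0.061,0],-0.6],
    [0,[0.228,0.073,0],-0.72],
    [0,[0.266,0.085,0],-0.84],
    [0,[0.304,0.098,0],-0.96],
    [0,[0.342,0.11,0],-1.08],
    [0,[0.38,0.122,0],-1.2]
  ]
}}

```text
time_s: 1.77
tcp_pos: [0.4653, 0.1692, 0.2144]
tool_rot: [-3.141, -0.0, 2.763]
wrist_force: [0.3, -0.2, 0.1]
width: 0.998
grip_force: 0.0
```

Emit:
{"fn": "servo_tool", "kwargs": {
  "steps": [
    [0,[0.003,0.03,0.003],-0.12],
    [0,[0.006,0.06,0.006],-0.24],
    [0,[0.009,0.09,0.009],-0.36],
    [0,[0.012,0.12,0.012],-0.48],
    [0,[0.015,0.15,0.015],-0.6],
    [0,[0.018,0.18,0.02],-0.72],
    [0,[0.018,0.188,0.02],-0.84],
    [0,[0.018,0.188,0.02],-0.96],
    [0,[0.018,0.188,0.02],-1.08],
    [0,[0.018,0.188,0.02],-1.2]
  ]
}}

```text
time_s: 2.6
tcp_pos: [0.5189, 0.3482, 0.1939]
tool_rot: [3.141, -0.001, -2.32]
wrist_force: [-0.1, -0.7, 0.3]
width: 0.999
grip_force: 0.0
```

```bash
cat >> h.py <<'E'
def wpts(c):
    h,w=c["z_map"].shape; f=h/2/np.tan(np.radians(c["vfov"])/2)
    v,u=np.mgrid[:h,:w]; a=u-c["cx"];b=v-c["cy"]; r=np.hypot(a,b)+1e-9; t=np.tan(np.minimum(r/f,1.5)); z=c["z_map"]
    P=np.stack([a/r*t*z,b/r*t*z,z],-1)
    return P@Rot.from_euler("xyz",c["rotation"]).as_matrix().T+np.array(c["xyz"])
E
python3 - <<'E'
from h import *
from scipy.optimize import least_squares
c=viewer.camera("wrist");cv2.imwrite("pics/w1.png",c["pixels"]);np.savez("w1.npz",**c)
P=wpts(c);hsv=cv2.cvtColor(c["pixels"],cv2.COLOR_BGR2HSV).astype(int);H,S,V=np.moveaxis(hsv,-1,0)
print(c["vfov"],c["xyz"],c["rotation"],robot.observe()["tcp_pos"],robot.observe()["tool_rot"])
Z=P[...,2]
d=np.hypot(P[...,0]-.518,P[...,1]-.35)
m=(Z>.038)&(Z<.05)&(d<.05)
print(m.sum(),np.median(Z[m]),np.median(hsv[m],0))
q=P[m][:,:2];(cx,cy),r=cv2.minEnclosingCircle(q.astype(np.float32));print(cx,cy,r)
a=np.arctan2(P[...,1]-cy,P[...,0]-cx);rr=np.hypot(P[...,0]-cx,P[...,1]-cy)
ann=(rr>.010)&(rr<.027)&(Z<.036)&(Z>0)
# slot as line fit through low points
L=P[ann][:,:2]-[cx,cy]; print(ann.sum(),np.arctan2(*L.mean(0)[::-1]),np.std(np.arctan2(L[:,1],L[:,0])))
ring=(rr>.012)&(rr<.028); h,_=np.histogram(a[ring&m],36,(-np.pi,np.pi));print(h)
E
```

```text
65.70646984690485 [0.4608394  0.28616516 0.36507998] [2.84641365e+00 3.48083379e-04 2.39322489e+00] [0.51894158 0.34806327 0.19397361] [ 3.14141224e+00 -1.04409630e-03 -2.31121328e+00]
3344 0.04496453481266474 [ 21. 171. 163.]
0.5168408155441284 0.348777174949646 0.03245075047016144
153 0.9265416012537249 0.22535140115991595
[72 70 71 69 73 70 73 70 72 70 68 69 69 69 66 66 65 68 65 64 63 52  5  0
 15 57 65 63 65 67 70 65 71 70 70 67]
```

View pics/w1.png

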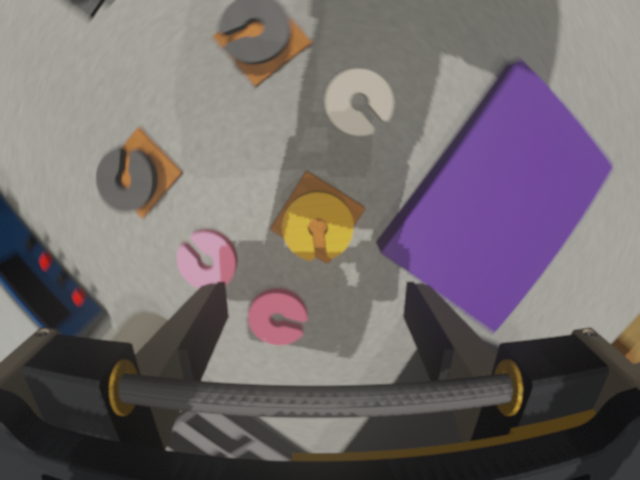

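The wrist view shows the brass mass centred between the fingers at (318,227) with its slot pointing down in the image, at world yaw about 0.94. I'll align and descend.

Emit:
{"fn": "servo_tool", "kwargs": {
  "steps": [
    [0,[0,0.002,0.02],-0.06],
    [0,[0,0.002,0.045],-0.126],
    [0,[0,0.002,0.07],-0.126],
    [0,[0,0.002,0.095],-0.126],
    [0,[0,0.002,0.12],-0.126],
    [0,[0,0.002,0.14],-0.126],
    [0,[0,0.002,0.153],-0.126],
    [0,[0,0.002,0.16],-0.126],
    [0,[0,0.002,0.162],-0.126],
    [0,[0,0.002,0.162],-0.126]
  ]
}}

```text
time_s: 3.48
tcp_pos: [0.518, 0.3495, 0.0327]
tool_rot: [3.142, -0.0, -2.201]
wrist_force: [-0.9, -0.4, -0.6]
width: 0.996
grip_force: 0.0
```

Emit:
{"fn": "servo_tool", "kwargs": {
  "steps": [
    [0.1,[0,0,0],0],
    [0.2,[0,0,0],0],
    [0.25,[0,0,0],0],
    [0.3,[0,0,0],0],
    [0.35,[0,0,0],0],
    [0.5,[0,0,0],0],
    [0.5,[0,0,0],0],
    [0.5,[0,0,0],0]
  ]
}}

```text
time_s: 4.15
tcp_pos: [0.5181, 0.3497, 0.0332]
tool_rot: [-3.141, 0.001, -2.2]
wrist_force: [-1.0, -0.4, 6.4]
width: 0.686
grip_force: 30.0
```

Gripped: the opening is 63 mm with 30 N. Next I'll lift and carry it towards the free end of the arm, turning on the way.

Emit:
{"fn": "servo_tool", "kwargs": {
  "steps": [
    [0.5,[0,0,-0.01],0],
    [0.5,[0,0,-0.03],0],
    [0.5,[0,0,-0.055],0],
    [0.5,[0.01,-0.006,-0.08],0.1],
    [0.5,[0.03,-0.018,-0.1],0.2],
    [0.5,[0.05,-0.03,-0.115],0.32],
    [0.5,[0.07,-0.043,-0.12],0.44],
    [0.5,[0.092,-0.057,-0.12],0.56],
    [0.5,[0.114,-0.07,-0.12],0.68],
    [0.5,[0.136,-0.084,-0.12],0.8]
  ]
}}

```text
time_s: 4.98
tcp_pos: [0.5049, 0.1888, 0.1529]
tool_rot: [-3.141, -0.0, -3.006]
wrist_force: [0.5, -0.9, -2.6]
width: 0.684
grip_force: 30.0
```

Emit:
{"fn": "servo_tool", "kwargs": {
  "steps": [
    [0.5,[0.004,-0.018,0],0.12],
    [0.5,[0.008,-0.036,0],0.24],
    [0.5,[0.012,-0.054,0],0.36],
    [0.5,[0.016,-0.072,0],0.48],
    [0.5,[0.02,-0.09,0],0.6],
    [0.5,[0.024,-0.108,0],0.72],
    [0.5,[0.027,-0.126,0],0.84],
    [0.5,[0.03,-0.144,0],0.96],
    [0.5,[0.034,-0.155,0],1.08],
    [0.5,[0.034,-0.159,0],1.2]
  ]
}}

```text
time_s: 5.82
tcp_pos: [0.4933, 0.0262, 0.1527]
tool_rot: [-3.14, -0.0, 2.076]
wrist_force: [0.6, 1.0, -2.8]
width: 0.685
grip_force: 30.0
```

Emit:
{"fn": "servo_tool", "kwargs": {
  "steps": [
    [0.5,[0,0,0],0.1],
    [0.5,[0,0,0],0.2],
    [0.5,[0,0,0],0.3],
    [0.5,[0,0,0],0.395],
    [0.5,[0,0,0],0.395],
    [0.5,[0,0,0],0.395]
  ]
}}

```text
time_s: 6.32
tcp_pos: [0.494, 0.0278, 0.1527]
tool_rot: [-3.141, 0.0, 1.691]
wrist_force: [0.3, 0.4, -3.5]
width: 0.686
grip_force: 30.0
```

```bash
cat > m.py <<'E'
from h import *
import sys
c=viewer.camera("wrist");cv2.imwrite(f"pics/{sys.argv[1]}.png",c["pixels"]);np.savez(sys.argv[1]+".npz",**c)
P=wpts(c);o=robot.observe();t=o["tcp_pos"];print("tcp",t,o["tool_rot"],o["wrist_force"])
hsv=cv2.cvtColor(c["pixels"],cv2.COLOR_BGR2HSV).astype(int);H,S,V=np.moveaxis(hsv,-1,0);Z=P[...,2]
d=np.hypot(P[...,0]-t[0],P[...,1]-t[1])
m=(H>15)&(H<27)&(S>120)&(abs(Z-t[2]-.012)<.006)&(d<.045)
(cx,cy),r=cv2.minEnclosingCircle(P[m][:,:2].astype(np.float32));print("brass",m.sum(),np.median(Z[m]),cx,cy,r)
a=np.arctan2(P[...,1]-cy,P[...,0]-cx);rr=np.hypot(P[...,0]-cx,P[...,1]-cy)
h,e=np.histogram(a[m&(rr>.012)&(rr<.028)],72,(-np.pi,np.pi));full=np.median(h);print(h)
red=((H<6)|(H>174))&(S>140)&(abs(Z-.114)<.006)&(np.hypot(P[...,0]-.5,P[...,1]+.04)<.05)
if red.sum()>10: print("red",red.sum(),cv2.minEnclosingCircle(P[red][:,:2].astype(np.float32)),P[red].mean(0))
s=(S<60)&(abs(Z-.084)<.004)&(np.hypot(P[...,0]-.5,P[...,1]+.04)<.05)
if s.sum()>10:print("steel",s.sum(),cv2.minEnclosingCircle(P[s][:,:2].astype(np.float32)),np.median(Z[s]))
E
python3 m.py w2
```

```text
tcp [0.49410051 0.02779918 0.15268136] [-3.14134729e+00 -3.75780606e-06  1.69110741e+00] [-0.01926818 -0.04411647 -2.68937511]
brass 10459 0.16451439288147954 0.4924775958061218 0.026064209640026093 0.03251662477850914
[102 111  99 106 100  93  99  98  98  95  94  92  93  94  80  63  21   0
   0   0   0  11  59  87  88  94  91  92  93 101  93  97  95 108  93 103
 103 106 115  98 110 106 110 116 120 105 115 117 116 121 122 119 123 120
 120 124 122 120 127 121 126 116 118 119 112 117 112 115 110 105 113 103]
red 651 ((0.5002895593643188, -0.04461318626999855), 0.011296756565570831) [ 0.50012102 -0.04376841  0.11500941]
steel 1124 ((0.5005925297737122, -0.04543250426650047), 0.032936494797468185) 0.08514971926414566
```

View pics/w2.png

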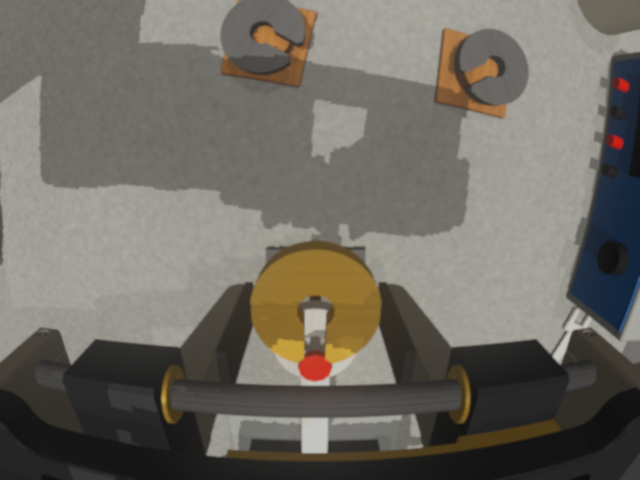

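The wrist view shows the brass slot pointing down in the image, straight at the red head at (315,368), with the brass disc centred at (316,290). Across the arm they agree to about 0.5 mm. I'll lower to insertion height, then advance partway.

Emit:
{"fn": "servo_tool", "kwargs": {
  "steps": [
    [0.5,[0,-0.0005,0.01],-0.02],
    [0.5,[0,-0.0005,0.025],-0.02],
    [0.5,[0,-0.0005,0.042],-0.02],
    [0.5,[0,-0.0005,0.055],-0.02],
    [0.5,[0,-0.0005,0.061],-0.02],
    [0.5,[0,-0.0005,0.062],-0.02],
    [0.5,[-0.005,-0.0005,0.062],-0.02],
    [0.5,[-0.015,-0.0005,0.062],-0.02],
    [0.5,[-0.022,-0.0005,0.062],-0.02],
    [0.5,[-0.025,-0.0005,0.062],-0.02]
  ]
}}

```text
time_s: 7.2
tcp_pos: [0.4974, 0.0016, 0.0913]
tool_rot: [3.14, 0.0, 1.707]
wrist_force: [-0.2, -0.1, -2.5]
width: 0.687
grip_force: 30.0
```

Emit:
{"fn": "servo_tool", "kwargs": {
  "steps": [
    [0.5,[0,0,0],0],
    [0.5,[0,0,0],0]
  ]
}}

```text
time_s: 7.37
tcp_pos: [0.497, 0.0025, 0.091]
tool_rot: [3.141, 0.0, 1.707]
wrist_force: [-0.1, 0.3, -2.9]
width: 0.684
grip_force: 30.0
```

```bash
python3 m.py w3
```

```text
tcp [0.49689381 0.00274723 0.090852  ] [ 3.14113726e+00 -5.66839010e-05  1.70722733e+00] [-0.0306391   0.09200248 -3.32125965]
brass 10540 0.10275996377325335 0.4955582916736603 0.00020087797020096332 0.032699670642614365
[104 109  96 101 107  93  94  98  95  96  91  90  90  91  79  66  32   0
   0   0   0   5  49  81  86  89  91  94  87 100  94  98 100  93 101 100
 100 100 110  99 118 101 116 113 113 114 114 116 121 121 118 117 120 121
 122 124 122 126 115 126 111 122 113 127 113 115 110 112 113 104 113 107]
red 181 ((0.4989541172981262, -0.03573917970061302), 0.007418111432343721) [ 0.4989213  -0.03461573  0.11270715]
steel 2787 ((0.5007269382476807, -0.045289766043424606), 0.03244253993034363) 0.08503550005528657
```

View pics/w3.png

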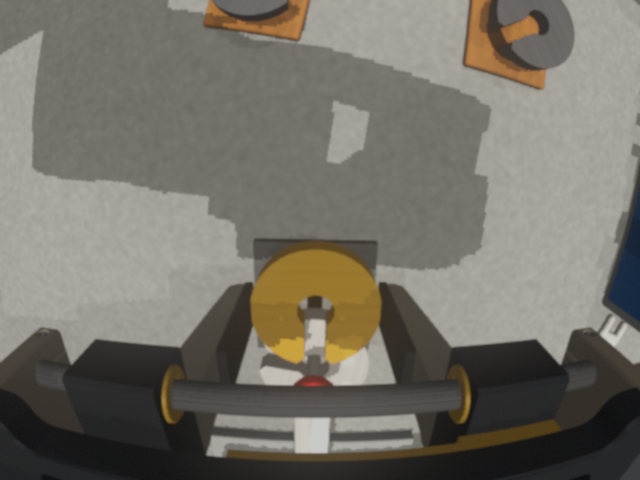

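The slot still points at the stem, with the head at (313,382) just ahead of the mouth. About 46 mm remains and the line-up across the arm is within 0.3 mm. I'll now feel my way in with short steps.

Emit:
{"fn": "servo_tool", "kwargs": {
  "steps": [
    [0.5,[-0.003,-0.0002,0],0],
    [0.5,[-0.006,-0.0003,0],0],
    [0.5,[-0.009,-0.0004,0],0],
    [0.5,[-0.011,-0.0005,0],0],
    [0.5,[-0.013,-0.0005,0],0],
    [0.5,[-0.014,-0.0005,0],0],
    [0.5,[-0.015,-0.0006,0],0],
    [0.5,[-0.016,-0.0006,0],0],
    [0.5,[-0.016,-0.0006,0],0]
  ]
}}

```text
time_s: 8.17
tcp_pos: [0.4984, -0.0131, 0.0906]
tool_rot: [3.142, 0.0, 1.708]
wrist_force: [-0.1, -0.6, -3.0]
width: 0.686
grip_force: 30.0
```

Emit:
{"fn": "servo_tool", "kwargs": {
  "steps": [
    [0.5,[-0.001,0,0],0],
    [0.5,[-0.002,0,0],0],
    [0.5,[-0.003,-0.0001,0],0],
    [0.5,[-0.004,-0.0001,0],0],
    [0.5,[-0.005,-0.0001,0],0],
    [0.5,[-0.006,-0.0001,0],0],
    [0.5,[-0.007,-0.0002,0],0],
    [0.5,[-0.008,-0.0002,0],0],
    [0.5,[-0.009,-0.0002,0],0],
    [0.5,[-0.01,-0.0002,0],0]
  ]
}}

```text
time_s: 9.0
tcp_pos: [0.4995, -0.023, 0.0906]
tool_rot: [-3.142, 0.0, 1.708]
wrist_force: [-0.3, -0.8, -2.8]
width: 0.684
grip_force: 30.0
```

Emit:
{"fn": "servo_tool", "kwargs": {
  "steps": [
    [0.5,[-0.001,0,0],0],
    [0.5,[-0.002,0,0],0],
    [0.5,[-0.003,-0.0001,0],0],
    [0.5,[-0.004,-0.0001,0],0],
    [0.5,[-0.005,-0.0001,0],0],
    [0.5,[-0.006,-0.0001,0],0],
    [0.5,[-0.007,-0.0002,0],0],
    [0.5,[-0.008,-0.0002,0],0],
    [0.5,[-0.009,-0.0002,0],0],
    [0.5,[-0.01,-0.0002,0],0]
  ]
}}

```text
time_s: 9.83
tcp_pos: [0.5007, -0.033, 0.0906]
tool_rot: [-3.142, -0.0, 1.708]
wrist_force: [-0.0, -0.2, -2.8]
width: 0.687
grip_force: 30.0
```

Emit:
{"fn": "servo_tool", "kwargs": {
  "steps": [
    [0.5,[-0.001,0,0],0],
    [0.5,[-0.002,0,0],0],
    [0.5,[-0.003,-0.0001,0],0],
    [0.5,[-0.004,-0.0001,0],0],
    [0.5,[-0.005,-0.0001,0],0],
    [0.5,[-0.006,-0.0001,0],0],
    [0.5,[-0.007,-0.0001,0],0],
    [0.5,[-0.008,-0.0002,0],0],
    [0.5,[-0.008,-0.0002,0],0]
  ]
}}

```text
time_s: 10.58
tcp_pos: [0.5016, -0.041, 0.0906]
tool_rot: [3.142, 0.0, 1.708]
wrist_force: [0.3, -0.6, -3.3]
width: 0.684
grip_force: 30.0
```

Emit:
{"fn": "servo_tool", "kwargs": {
  "steps": [
    [0.5,[-0.0003,0,0],0],
    [0.5,[-0.0007,0,0],0],
    [0.5,[-0.001,0,0],0],
    [0.5,[-0.0013,0,0],0],
    [0.5,[-0.0015,0,0],0],
    [0.5,[-0.0015,0,0],0]
  ]
}}

```text
time_s: 11.08
tcp_pos: [0.5018, -0.0423, 0.0906]
tool_rot: [3.142, 0.0, 1.708]
wrist_force: [-0.3, -0.2, -3.2]
width: 0.688
grip_force: 30.0
```

Emit:
{"fn": "servo_tool", "kwargs": {
  "steps": [
    [0.5,[-0.0003,0,0],0],
    [0.5,[-0.0006,0,0],0],
    [0.5,[-0.0008,0,0],0],
    [0.5,[-0.001,0,0],0],
    [0.5,[-0.001,0,0],0]
  ]
}}

```text
time_s: 11.5
tcp_pos: [0.5019, -0.0433, 0.0906]
tool_rot: [3.142, 0.0, 1.708]
wrist_force: [0.3, 0.3, -3.7]
width: 0.686
grip_force: 30.0
```

Emit:
{"fn": "servo_tool", "kwargs": {
  "steps": [
    [0.5,[-0.0002,0,0],0],
    [0.5,[-0.0004,0,0],0],
    [0.5,[-0.0006,0,0],0],
    [0.5,[-0.0006,0,0],0]
  ]
}}

```text
time_s: 11.83
tcp_pos: [0.502, -0.0439, 0.0906]
tool_rot: [3.142, -0.0, 1.708]
wrist_force: [0.4, -0.6, -3.6]
width: 0.685
grip_force: 30.0
```

Emit:
{"fn": "servo_tool", "kwargs": {
  "steps": [
    [0.5,[-0.0002,0,0],0],
    [0.5,[-0.0004,0,0],0],
    [0.5,[-0.0006,0,0],0],
    [0.5,[-0.0006,0,0],0]
  ]
}}

```text
time_s: 12.17
tcp_pos: [0.5021, -0.0445, 0.0906]
tool_rot: [-3.142, -0.0, 1.708]
wrist_force: [-0.6, -0.7, -3.4]
width: 0.685
grip_force: 30.0
```

Emit:
{"fn": "servo_tool", "kwargs": {
  "steps": [
    [0.5,[-0.0002,0,0],0],
    [0.5,[-0.0004,0,0],0],
    [0.5,[-0.0005,0,0],0],
    [0.5,[-0.0005,0,0],0]
  ]
}}

```text
time_s: 12.5
tcp_pos: [0.5022, -0.045, 0.0906]
tool_rot: [-3.142, -0.0, 1.708]
wrist_force: [0.5, 0.4, -3.1]
width: 0.682
grip_force: 30.0
```

Emit:
{"fn": "servo_tool", "kwargs": {
  "steps": [
    [0.5,[-0.0002,0,0],0],
    [0.5,[-0.0004,0,0],0],
    [0.5,[-0.0005,0,0],0],
    [0.5,[-0.0005,0,0],0]
  ]
}}

```text
time_s: 12.83
tcp_pos: [0.5022, -0.0453, 0.0906]
tool_rot: [-3.142, -0.0, 1.708]
wrist_force: [-0.6, 1.5, -2.8]
width: 0.683
grip_force: 30.0
```

Emit:
{"fn": "servo_tool", "kwargs": {
  "steps": [
    [0.5,[-0.0002,0,0],0],
    [0.5,[-0.0004,0,0],0],
    [0.5,[-0.0005,0,0],0],
    [0.5,[-0.0005,0,0],0]
  ]
}}

```text
time_s: 13.17
tcp_pos: [0.5022, -0.0457, 0.0906]
tool_rot: [-3.142, -0.0, 1.708]
wrist_force: [-0.7, 5.0, -3.1]
width: 0.686
grip_force: 30.0
```

Contact at TCP y of about -0.0453, with a 5 N push-back: the far wall of the hole. I'll back off to centre and then turn in steps.

Emit:
{"fn": "servo_tool", "kwargs": {
  "steps": [
    [0.5,[0.0014,0,0],0],
    [0.5,[0.0027,0,0],0],
    [0.5,[0.0027,0,0],0],
    [0.5,[0.0026,-0.0001,0],-0.1],
    [0.5,[0.0025,-0.0002,0],-0.2],
    [0.5,[0.0025,-0.0002,0],-0.3],
    [0.5,[0.0025,-0.0003,0],-0.4],
    [0.5,[0.0025,-0.0003,0],-0.4]
  ]
}}

```text
time_s: 13.83
tcp_pos: [0.5017, -0.0438, 0.0906]
tool_rot: [-3.141, 0.0, 2.112]
wrist_force: [0.9, -0.6, -3.1]
width: 0.688
grip_force: 30.0
```

Emit:
{"fn": "servo_tool", "kwargs": {
  "steps": [
    [0.5,[0,-0.0001,0],-0.1],
    [0.5,[0,-0.0002,0],-0.2],
    [0.5,[0,-0.0003,0],-0.3],
    [0.5,[-0.0001,-0.0003,0],-0.4],
    [0.5,[-0.0001,-0.0003,0],-0.4]
  ]
}}

```text
time_s: 14.25
tcp_pos: [0.5015, -0.044, 0.0906]
tool_rot: [-3.141, 0.0, 2.509]
wrist_force: [-0.1, 0.3, -3.1]
width: 0.687
grip_force: 30.0
```

Emit:
{"fn": "servo_tool", "kwargs": {
  "steps": [
    [0.5,[0,0,0],-0.1],
    [0.5,[0,-0.0001,0],-0.2],
    [0.5,[0,-0.0002,0],-0.3],
    [0.5,[0,-0.0003,0],-0.4],
    [0.5,[0,-0.0003,0],-0.4]
  ]
}}

```text
time_s: 14.67
tcp_pos: [0.5013, -0.0441, 0.0906]
tool_rot: [-3.141, 0.0, 2.907]
wrist_force: [0.4, 0.3, -3.5]
width: 0.684
grip_force: 30.0
```

Emit:
{"fn": "servo_tool", "kwargs": {
  "steps": [
    [0.5,[0,0,0],-0.1],
    [0.5,[0,-0.0001,0],-0.2],
    [0.5,[0,-0.0001,0],-0.3],
    [0.5,[0,-0.0002,0],-0.38],
    [0.5,[0,-0.0002,0],-0.38],
    [0.5,[0,-0.0002,0],-0.38]
  ]
}}

```text
time_s: 15.17
tcp_pos: [0.5012, -0.0443, 0.0906]
tool_rot: [-3.142, 0.0, -3.003]
wrist_force: [-0.1, -0.4, -3.8]
width: 0.684
grip_force: 30.0
```

```bash
python3 m.py w4
```

```text
tcp [ 0.50123338 -0.04422591  0.09060235] [-3.14155518e+00  1.11062374e-05 -3.00198539e+00] [ 0.48434212 -0.27894385 -3.28413773]
brass 9788 0.1023168604654299 0.5003613233566284 -0.045522842556238174 0.03278806805610657
[123 123 123 127 118 119 122 113 123 113 120 111 116 112 109 116 102 109
 110  98 102 104  96  96  87  87  88  74  78  68  69  63  68  59  35   0
   0   0   0   4  45  61  62  60  69  69  72  76  79  85  90  89  91 101
 101 105 105  99 116 108 110 106 114 122 120 114 120 118 115 118 125 118]
red 1606 ((0.5002075433731079, -0.04507340118288994), 0.011760890483856201) [ 0.49942189 -0.04549202  0.11495505]
steel 371 ((0.5007427334785461, -0.04549988731741905), 0.03261629492044449) 0.08435776866075145
```

View pics/w4.png

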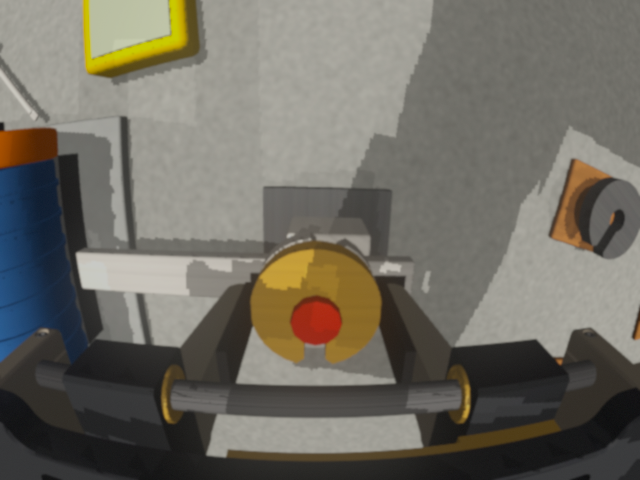

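The red head at (316,320) is centred on the brass disc and the slot points across the arm to +y, down in the image. I'll lower it gently.

Emit:
{"fn": "servo_tool", "kwargs": {
  "steps": [
    [0.5,[0,0,0.0006],0],
    [0.5,[0,0,0.0012],0],
    [0.5,[0,0,0.0018],0],
    [0.5,[0,0,0.0024],0],
    [0.5,[0,0,0.0027],0],
    [0.5,[0,0,0.0027],0]
  ]
}}

```text
time_s: 15.72
tcp_pos: [0.5012, -0.0442, 0.0878]
tool_rot: [3.142, -0.0, -2.996]
wrist_force: [0.4, 0.5, -3.0]
width: 0.685
grip_force: 30.0
```

Emit:
{"fn": "servo_tool", "kwargs": {
  "steps": [
    [0.5,[0,0,0.0002],0],
    [0.5,[0,0,0.0004],0],
    [0.5,[0,0,0.0005],0],
    [0.5,[0,0,0.0005],0]
  ]
}}

```text
time_s: 16.05
tcp_pos: [0.5012, -0.0442, 0.0874]
tool_rot: [3.142, -0.0, -2.995]
wrist_force: [0.6, -0.8, -2.8]
width: 0.684
grip_force: 30.0
```

Emit:
{"fn": "servo_tool", "kwargs": {
  "steps": [
    [0.5,[0,0,0.0002],0],
    [0.5,[0,0,0.0004],0],
    [0.5,[0,0,0.0005],0],
    [0.5,[0,0,0.0005],0]
  ]
}}

```text
time_s: 16.38
tcp_pos: [0.5013, -0.0442, 0.0871]
tool_rot: [-3.142, 0.0, -2.995]
wrist_force: [-1.0, 0.9, 3.4]
width: 0.685
grip_force: 30.0
```

Fz has risen by about 6 N, so it is seated on the steel mass. Release and retreat straight up.

Emit:
{"fn": "servo_tool", "kwargs": {
  "steps": [
    [0.5,[0,0,-0.0003],0],
    [0.3,[0,0,-0.0003],0],
    [0.25,[0,0,-0.0003],0],
    [0.2,[0,0,-0.0003],0],
    [0.1,[0,0,-0.0003],0],
    [0,[0,0,-0.0003],0],
    [0,[0,0,-0.0003],0],
    [0,[0,0,-0.0003],0],
    [0,[0,0,-0.0003],0]
  ]
}}

```text
time_s: 17.13
tcp_pos: [0.5012, -0.0442, 0.0872]
tool_rot: [3.142, -0.0, -2.995]
wrist_force: [-0.4, -0.2, -0.5]
width: 0.999
grip_force: 0.0
```

Emit:
{"fn": "servo_tool", "kwargs": {
  "steps": [
    [0,[0,0,-0.003],0],
    [0,[0,0,-0.01],0],
    [0,[0,0,-0.025],0],
    [0,[0,0,-0.045],0],
    [0,[0,0,-0.065],0],
    [0,[0,0,-0.085],0],
    [0,[0,0,-0.1],0],
    [0,[0,0,-0.11],0],
    [0,[0,0,-0.11],0],
    [0,[0,0,-0.11],0]
  ]
}}

```text
time_s: 17.97
tcp_pos: [0.5013, -0.0442, 0.1974]
tool_rot: [-3.141, 0.001, -2.995]
wrist_force: [0.3, 0.1, 0.3]
width: 0.998
grip_force: 0.0
```

Run:
```python
from h import *
c=viewer.camera("wrist");cv2.imwrite("pics/w5.png",c["pixels"])
P=wpts(c);o=robot.observe();print(o["tcp_pos"],o["width"],o["time_s"])
hsv=cv2.cvtColor(c["pixels"],cv2.COLOR_BGR2HSV).astype(int);H,S,V=np.moveaxis(hsv,-1,0);Z=P[...,2]
m=(H>15)&(H<27)&(S>120)&(abs(Z-.098)<.006)&(np.hypot(P[...,0]-.5,P[...,1]+.044)<.045)
q=P[m];A=np.c_[q[:,:2],np.ones(len(q))];k=np.linalg.lstsq(A,q[:,2],rcond=None)[0]
print(m.sum(),np.median(q[:,2]),"tilt",k[:2],cv2.minEnclosingCircle(q[:,:2].astype(np.float32)))
```

```text
[ 0.50086463 -0.04416054  0.19676073] 1.0011185953028043 18.0167
4114 0.098938443138954 tilt [0.00716399 0.00157186] ((0.5001172423362732, -0.045401524752378464), 0.032228853553533554)
```

View pics/w5.png

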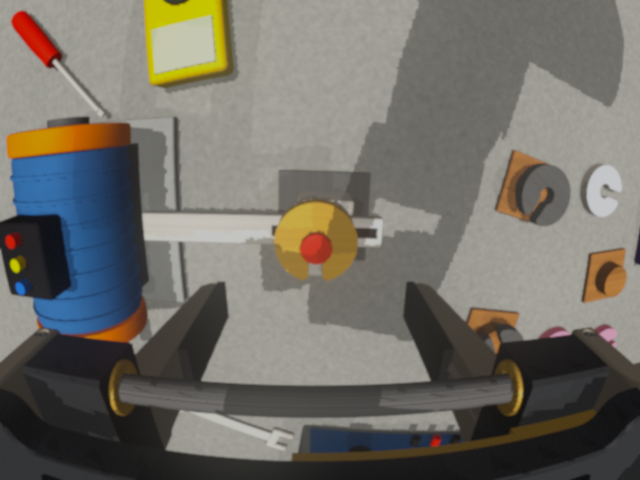

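The brass mass at (316,240) lies flat, with the slot squarely across the arm to +y and the stem head centred at (316,248). The gripper is clear, so I'll hand it in.

```bash
python3 -c "
from plant import robot
print(robot.finish_job())"
```

```text
the job is handed in; nothing more can be done
None
```

I handed the job in at about 18 s of the 58 s: the brass mass lies flat on the steel one, its slot squarely across the arm to +y, away from the steel mass's slot. The highest push-back I read while feeling for the stem was about 5 N, and I did not touch the spares. The hand-in returned no verdict.

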